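# Free the twist-locked basket of a slip strainer with the lifting hook

## Task

Take the lifting hook from its stand and fetch the strainer basket that hangs twist-locked deep in the open slip strainer: catch its bar with the hook, draw it up gently until its lugs bear under the lock ring, and under that light pull turn it anticlockwise (seen from above) until you feel it come free, never forcing it and never touching the basket with the fingers. Bring it out on the hook, set it down gently and upright inside the drip tray, hang the hook back in the fork of its stand, and leave the clay bottles as they are.

Things in the scene. Friction and masses are not known exactly. Their poses are not given: they have to be found in the camera images.
- hook_rod: the lifting hook: flat wooden cross handle (18 mm thick in x, 100 wide in y, z = 100 to 156 mm), upright 8 mm shaft, 28 mm collar (z = 86 to 92) and at the foot a hook of 40 mm wide flat steel. Origin on the shaft axis at the floor of the hook's throat; z up. Throat 13 mm wide in x (-6.5 to 6.5), open to +x above the toe: toe to x = 12.5, top z = 12; roof over the throat at z = 29; underside z = -6. 250 g.
- hook_stand: steel stand of the hook. Origin on the table straight under the place of the shaft. Fork of two level tines, top 120 mm high, slot 14 mm wide, open to -x (towards the robot), from x = -23 to +65 mm where a post stands. The rod hangs in the slot by its collar, the hook's foot 28 mm over the table.
- stand_slot (a point): place of the shaft in the stand's slot, at the tines' top (120 mm); axes as hook_stand
- strainer: strainer pot, fixed: upright round cast pot, bore 114 mm, rim 185 mm high, flange 168 mm wide, a pipe on either side (its y). Origin on the table under its axis. A ledge at 80 mm carries the basket's lugs. A fixed lock ring (bore 92 mm) 4 mm above the lugs holds them down; it has three gaps of 26 deg, 120 deg apart, at an angle that is not measured: the basket must turn anticlockwise by 5 to 75 deg.
- basket: steel strainer basket, 80 mm wide, 45 mm deep, 250 to 460 g, hanging by three 8 mm lugs (120 deg apart, out to 52 mm radius) in the strainer. Origin on its axis in the rim plane, z up; underside 45 mm below. Across it, along its y, runs a fixed bail: a level round bar 7 mm thick, 56 mm long, axis 36 mm above the origin. Lugs pressed on the lock ring with over 20 N bend.
- basket_bar (a point): middle of the axis of the basket's bar, on the basket's axis; axes as basket
- drip_tray: shallow open plastic tray, fixed, 200 x 200 mm outside, walls 4 mm thick and 22 mm high, floor 4 mm thick. Origin on the table under its middle.
- tray_floor (a point): middle of the tray's inner floor, 4 mm above the table; axes as drip_tray
- bottle_a: soft unfired clay bottle beyond the stand, 76 mm wide, 115 mm tall, origin under its foot; leave alone
- bottle_b: soft unfired clay bottle beyond the stand, 71 mm wide, 107 mm tall, origin under its foot; leave alone
- bottle_c: soft unfired clay bottle before the stand, nearer the robot, 80 mm wide, 121 mm tall, origin under its foot; leave alone

How it is judged:
By the outcome, as a careful person would: the job done as asked, in the order asked, and still so for the second after the job is handed in, with the robot touching nothing.
It also fails if it takes over 72 s, if anything falls off the work surface, if the arm or the gripper's body presses on something with over 40 N, if the wrist force passes 120 N, or if a joint passes its speed limit or range.

## Robot

A 7-joint arm with a two-finger parallel gripper is mounted at the origin on the work surface. World frame = base frame: x ahead of the robot, y to its left, z up, the work surface at z = 0. Lengths are in m, angles in rad, forces in N, time in s.
With the tool pointing down it reaches from about 0.425 to 0.875 m from the base axis. Payload 9.9 kg.
Tool frame: the origin (TCP) lies at the very end of the fingers, on their centre line; the grasp point (between the pads) lies grasp_offset behind it (grasp_offset is the distance from the TCP to the grasp point, in m); z points along the fingers, y is the line along which they close (so a half turn about z gives the same grasp; the last joint's range is limited). The gripper opens to 85 mm and grips with 20 to 120 N. Pads are 22 mm wide; open, the fingers measure 114 mm over their backs; the gripper's body (76 mm by 85 mm) begins 54 mm behind the grasp point. The pads swing forward as they close: fully open they stand 13 mm farther back than shut.
Start: joints at [1.092, 0.576, 0.025, 1.437, -0.015, 1.129, -0.057], TCP at [0.26, -0.623, 0.231] pointing down, gripper open.
Joint ranges: [-2.76, 2.76], [-0.34, 2.15], [-1.52, 1.57], [0.19, 2.46], [-1.09, 4.23], [0.17, 1.99], [-2.82, 2.82]. Speed limits (rad/s): [2.22, 2.22, 3.01, 3.01, 3.14, 3.14, 3.14].

## Interface

Orientations are given as a unit quaternion [x, y, z, w].
In Python, from bench import get_state, capture, camera_model, sign_off, grasp_offset gives the robot as it stands.
- The arm moves only by the tool drive_tool, never from a script. Its argument "motion" is a list of rows, each a list of 6 numbers: the shift along the world's x, y, z each as a share of 0.15 m, from -1 to 1, then the turn, a rotation vector about the world's x, y, z each as a share of 90 degrees, from -1 to 1. A call has 1 to 12 rows; each row is the pose to reach, as a shift and turn from the pose commanded when the call began; what a row does not reach only later rows make up. A row lasts 1/12 s, in which the tool goes at most 41.7 mm and 7.16 degrees, less where a joint would pass 70% of its speed; a pose out of reach is approached as far as the arm can. A call with a number of a shift or a turn outside -1 to 1 is refused whole. A call with a gripper value outside its range is refused whole. "jaw" is the opening, from 0 (shut) to 1 (fully open), set as the call begins (left out, the last holds). The fingers move at their own pace and stop on an object; "newtons" is the grip in N (left out, the last holds). Time passes only in rows, so rows that repeat a pose let the fingers close. It gives the time, the measured TCP pose, the force, the opening and the grip force at its end, in the units of the state.
- get_state(): the state, without advancing time (a new reading comes with each control period).
- capture(name): name is "scene" or "top" or "wrist"; returns the picture (420x560x3 uint8, blue, green, red); there is no depth.
- camera_model(name): a dict with "fx", "fy", "cx", "cy" (pixels), "pose" (4x4, takes a point from camera to world coordinates); the wrist camera has in their place "T_tool_cam" (4x4, takes a point from camera to tool coordinates, whose origin is the TCP and whose axes are the flange's). Camera axes: x right, y down, z forward; pixel columns grow to the right and rows downward; lengths in m; the calibration is good to about 2 mm. A picture is of the moment at which its call begins: read the wrist's pose just before it. camera_model takes no time and is no camera call.
- sign_off(): hands the job in; it is judged then, once.
The state is a dict: "t": time; "q": joint angles; "qvel": joint speeds; "joint_efforts": joint torques, N m; "eef_pos": TCP position; "eef_rot": TCP orientation; "force": force on the tool from outside, world axes, zero at the start; "torque": the same for the moment, N m; "width": finger opening in m; "gripper_force": force on a finger pad.
Only numpy, scipy, OpenCV 4.12 (cv2) and the standard library are available. Lean on these libraries where they do the work, as an engineer would, in place of code of your own. Each camera call takes 0.05 s, during which the arm holds its last target. There are 200 camera calls.

## Working session

There is one attempt and no reset: what is moved stays moved. The work goes in short steps, Python scripts to look and compute and a tool call to move; the robot and the scene stay as the last step left them, time stands still between calls to the robot, and variables do not carry over. Pictures are saved under pics/ and viewed, at most 10 in all, crops included, and the job is handed in when it is done.

Besides the shell and the picture viewer there is one more tool, called in YAML: its name, and indented under it one key for each argument. drive_tool: Moves the arm, as the interface text tells. Its arguments: {"type":"object","properties":{"motion":{"type":"array","items":{"type":"array","items":{"type":"number","minimum":-1,"maximum":1}}},"jaw":{"type":"number"},"newtons":{"type":"number"}},"required":["motion"]}

```bash
ls; mkdir -p pics; cat > h.py <<'E'
import numpy as np, cv2
from bench import get_state, capture, camera_model, sign_off, grasp_offset
def ray(m,u,v,P=None):
    P=np.array(m["pose"]) if P is None else P
    d=P[:3,:3]@np.array([(u-m["cx"])/m["fx"],(v-m["cy"])/m["fy"],1]); return P[:3,3],d
def onz(m,u,v,z,P=None):
    o,d=ray(m,u,v,P); return o+d*(z-o[2])/d[2]
def proj(m,p,P=None):
    P=np.array(m["pose"]) if P is None else P
    c=np.linalg.inv(P)@np.append(p,1); return m["fx"]*c[0]/c[2]+m["cx"],m["fy"]*c[1]/c[2]+m["cy"]
def wristP(m,s):
    from scipy.spatial.transform import Rotation as R
    T=np.eye(4);T[:3,:3]=R.from_quat(s["eef_rot"]).as_matrix();T[:3,3]=s["eef_pos"]
    return T@np.array(m["T_tool_cam"])
E
python3 - <<'E'
from h import *
s=get_state();print(s,grasp_offset() if callable(grasp_offset) else grasp_offset)
for n in["scene","top"]:
    i=capture(n);cv2.imwrite(f"pics/{n}0.png",i);m=camera_model(n);print(n,{k:np.round(v,3).tolist() if k!="name" else v for k,v in m.items()})
print(camera_model("wrist"))
E
```

```text
pics
{'t': 0.0, 'q': array([ 1.09219286,  0.57651327,  0.02481305,  1.43791292, -0.0150147 ,
        1.12898166, -0.05652293]), 'qvel': array([-0.00023154, -0.00099161,  0.00161102,  0.00237175, -0.00060787,
       -0.00048633,  0.00183137]), 'joint_efforts': array([-1.08770615e-03, -7.65788054e+01,  2.25004077e+00, -2.85977894e+01,
        1.53036002e-02,  1.27749573e-02, -1.62333869e-06]), 'eef_pos': array([ 0.25947669, -0.62264753,  0.23045287]), 'eef_rot': array([ 9.80576114e-01,  1.96137248e-01, -1.86657201e-04, -7.94104509e-04]), 'force': array([-0.03780615, -0.94707647,  0.11374288]), 'torque': array([-0.0654565 , -0.04106123,  0.04203255]), 'gripper_force': 0.0, 'width': 0.08560498088477914} 0.0187
scene {'fx': 499.334, 'fy': 499.334, 'cx': 274.302, 'cy': 203.786, 'pose': [[-0.973, -0.145, 0.177, 0.371], [-0.229, 0.621, -0.75, 0.836], [-0.001, -0.77, -0.638, 0.834], [0.0, 0.0, 0.0, 1.0]]}
top {'fx': 434.897, 'fy': 434.897, 'cx': 277.72, 'cy': 203.82, 'pose': [[0.015, -0.996, 0.09, 0.477], [-1.0, -0.013, 0.019, -0.003], [-0.018, -0.09, -0.996, 1.068], [0.0, 0.0, 0.0, 1.0]]}
{'fx': 311.4377489549094, 'fy': 311.4377489549094, 'cx': 284.82648431939486, 'cy': 205.6694251131611, 'T_tool_cam': array([[-1.36204141e-03, -9.52618136e-01, -3.04165797e-01,
         7.89151653e-02],
       [ 9.99999064e-01, -1.33623312e-03, -2.92998858e-04,
         7.19183521e-04],
       [-1.27320386e-04, -3.04165911e-01,  9.52619065e-01,
        -1.42931033e-01],
       [ 0.00000000e+00,  0.00000000e+00,  0.00000000e+00,
         1.00000000e+00]])}
```

View pics/scene0.png

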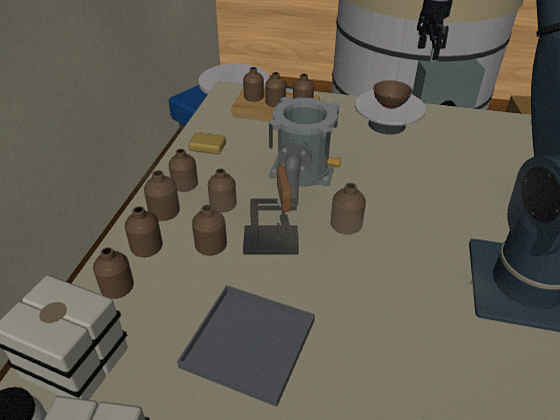

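View pics/top0.png

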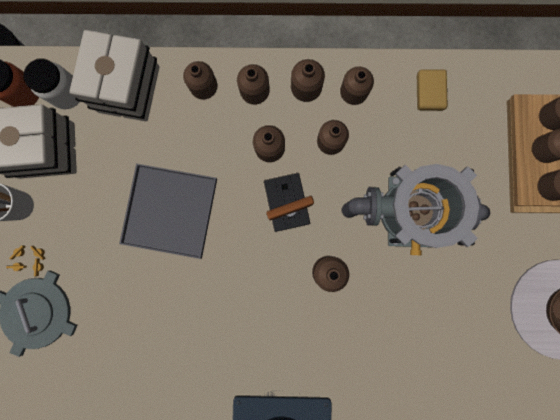

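The top view shows the handle at about (268,213)–(313,200), the pot at about (436,206) and the tray at about (170,211). Bottle c is at (331,273). Next I'll measure these with masks.

```bash
python3 - <<'E'
from h import *
m=camera_model("top");i=cv2.imread("pics/top0.png")
hsv=cv2.cvtColor(i,cv2.COLOR_BGR2HSV)
# handle
M=cv2.inRange(hsv,(5,140,60),(15,255,255));M[:, :240]=0;M[:,340:]=0;M[:180]=0;M[235:]=0
p=np.argwhere(M)[:,::-1].astype(np.float32);r=cv2.minAreaRect(p);print("handle",r,len(p))
b=cv2.boxPoints(r);print([onz(m,*q,0.19).round(4).tolist() for q in b],onz(m,*r[0],0.19))
# tray
g=i.astype(int);M=((abs(g[:,:,0]-g[:,:,2])<25)&(g.max(2)<100)).astype(np.uint8);M[:,:110]=0;M[:,225:]=0;M[:155]=0;M[270:]=0
M=cv2.morphologyEx(M,cv2.MORPH_OPEN,np.ones((5,5)))
p=np.argwhere(M)[:,::-1].astype(np.float32);r=cv2.minAreaRect(p);print("tray",r);print([onz(m,*q,0.022).round(4).tolist() for q in cv2.boxPoints(r)],onz(m,*r[0],0.022))
# stand base
M=((g.max(2)<75)&(abs(g[:,:,0]-g[:,:,2])<25)).astype(np.uint8);M[:,:255]=0;M[:,318:]=0;M[:168]=0;M[238:]=0
M=cv2.morphologyEx(M,cv2.MORPH_OPEN,np.ones((3,3)))
p=np.argwhere(M)[:,::-1].astype(np.float32);r=cv2.minAreaRect(p);print("base",r,[onz(m,*q,0.01).round(4).tolist() for q in cv2.boxPoints(r)])
for n,(u,v) in dict(rim=(436,206),bc=(331,273)).items(): print(n,onz(m,u,v,.185 if n=="rim" else .121))
c=cv2.resize(i[150:260,360:500],None,fx=4,fy=4,interpolation=cv2.INTER_CUBIC)
d=cv2.resize(i[160:300,250:380],None,fx=3,fy=3,interpolation=cv2.INTER_CUBIC)
o=np.zeros((440,800,3),np.uint8);o[:,:420]=c[:,:420] if 0 else cv2.resize(c,(420,330)).repeat(1,0)[0:1] if 0 else 0
o=np.hstack([cv2.resize(c,(420,330)),cv2.resize(d,(306,330))])
cv2.imwrite("pics/crop0.png",cv2.convertScaleAbs(o,alpha=1.6))
E
```

```text
handle ((289.728515625, 207.23983764648438), (8.475676536560059, 47.490692138671875), 70.34617614746094) 397
[[0.5406, 0.0381, 0.19], [0.5743, -0.0521, 0.19], [0.5581, -0.058, 0.19], [0.5245, 0.0321, 0.19]] [ 0.5493686  -0.00995502  0.19      ]
tray ((168.33396911621094, 210.7188720703125), (83.72842407226562, 81.88554382324219), 10.619654655456543)
[[0.4705, 0.3975, 0.022], [0.6674, 0.3697, 0.022], [0.6318, 0.1664, 0.022], [0.4367, 0.1973, 0.022]] [0.55077421 0.28253118 0.022     ]
base ((286.6999816894531, 201.90000915527344), (52.60563659667969, 36.33585739135742), 77.47119140625) [[0.63, 0.0544, 0.01], [0.6507, -0.0325, 0.01], [0.5249, -0.0616, 0.01], [0.5045, 0.0243, 0.01]]
rim [ 0.55630145 -0.30601955  0.185     ]
bc [ 0.41432266 -0.10106412  0.121     ]
```

View pics/crop0.png

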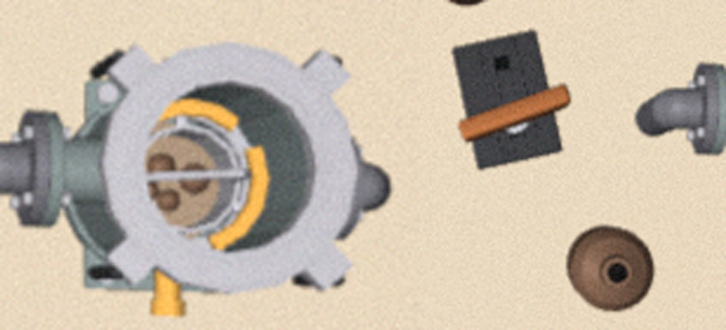

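The gaps of the orange lock ring show, and the bar runs roughly along world y. I'll go over the pot for a close look first, then to the stand.

drive_tool:
  motion:
    - [0.2,0.25,0.5,0.16,0,0]
    - [0.66,0.7,0.3,0,0,0.325]
    - [0.66,0.7,0.3,0,0,0.325]
    - [0.66,0.7,0.3,0,0,0.325]
    - [0.66,0.7,0.3,0,0,0.325]
    - [0.66,0.7,0.3,0,0,0.325]
  jaw: 1

```text
t: 0.6
eef_pos: [0.3622, -0.5147, 0.2769]
eef_rot: [0.896, 0.444, 0.001, 0.001]
force: [-0.5, -1.2, -0.2]
width: 0.0853
gripper_force: 0.0
```

drive_tool:
  motion:
    - [0.66,0.7,0.2,0,0,0.325]
    - [0.66,0.7,0.2,0,0,0.325]
    - [0.66,0.7,0.2,0,0,0.325]
    - [0.66,0.7,0.2,0,0,0.325]
    - [0.66,0.7,0.2,0,0,0.325]
    - [0.66,0.7,0.2,0,0,0.325]

```text
t: 1.1
eef_pos: [0.4579, -0.4129, 0.3061]
eef_rot: [0.76, 0.65, -0.0, -0.0]
force: [0.1, -1.3, -1.1]
width: 0.0855
gripper_force: 0.0
```

drive_tool:
  motion:
    - [0.66,0.7,0.1,0,0,0.325]
    - [0.66,0.7,0.1,0,0,0.325]
    - [0.66,0.7,0.1,0,0,0.325]
    - [0.66,0.7,0.1,0,0,0.325]
    - [0.66,0.7,0.1,0,0,0.325]
    - [0.66,0.7,0.1,0,0,0.325]
    - [0.66,0.7,0.1,0,0,0.325]
    - [0.66,0.7,0.1,0,0,0.325]

```text
t: 1.77
eef_pos: [0.555, -0.3106, 0.3207]
eef_rot: [0.574, 0.819, -0.001, -0.0]
force: [-1.3, 0.4, -0.3]
width: 0.0855
gripper_force: 0.0
```

```bash
python3 - <<'E'
from h import *
s=get_state();i=capture("wrist");m=camera_model("wrist");P=wristP(m,s)
cv2.imwrite("pics/w_pot.png",i);np.save("pot_P.npy",P);print(s["t"],s["eef_pos"],s["eef_rot"],s["q"],s["force"])
E
```

```text
1.7667 [ 0.55500268 -0.31063023  0.32070656] [ 5.73502895e-01  8.19203018e-01 -8.01182517e-04 -4.50944376e-04] [ 0.68009467  0.47750796 -0.40682539  1.39199161  0.19056103  1.31188817
  0.61426944] [-1.28631414  0.35004566 -0.30185542]
```

View pics/w_pot.png

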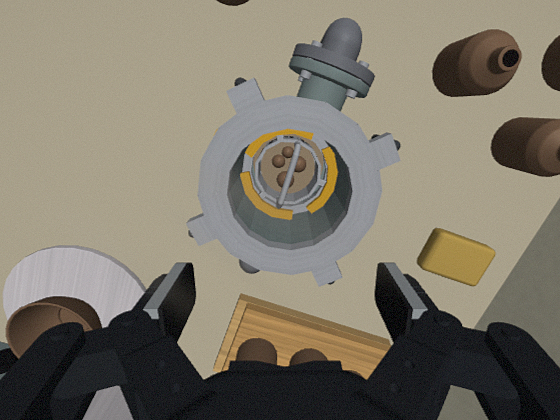

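The wrist view shows the bar from about (299,146) to (281,204), inside the orange lock ring, which has its gaps at about (321,140), (300,213) and (247,165). I'll work out the bar's pose and the ring centre.

```bash
python3 - <<'E'
from h import *
i=cv2.imread("pics/w_pot.png");m=camera_model("wrist");P=np.load("pot_P.npy");mt=camera_model("top")
def tri(a,b):
    (o1,d1),(o2,d2)=a,b;A=np.stack([d1,-d2],1);t=np.linalg.lstsq(A,o2-o1,rcond=None)[0]
    return (o1+d1*t[0]+o2+d2*t[1])/2,np.linalg.norm(o1+d1*t[0]-o2-d2*t[1])
print("tri -y end",tri(ray(m,281,204,P),ray(mt,442.3,208)))
for z in(.11,.12,.13):
    a,b=onz(m,281,204,z,P),onz(m,299,146,z,P);d=b-a;print(z,(a+b)/2,np.linalg.norm(d),np.degrees(np.arctan2(-d[0],d[1])), "top end",onz(mt,442.3,208,z),"from ",a)
hsv=cv2.cvtColor(i,cv2.COLOR_BGR2HSV);M=cv2.inRange(hsv,(12,150,80),(30,255,255));M[:110]=0;M[240:]=0;M[:,:220]=0;M[:,360:]=0
pp=np.argwhere(M)[:,::-1]
for z in(.092,):
    Q=np.array([onz(m,u,v,z,P)[:2] for u,v in pp]);c,r=cv2.minEnclosingCircle((Q*1000).astype(np.float32));print("ring",c,r)
    A=np.degrees(np.arctan2(*(Q-np.array(c)/1000).T[::-1]));h=np.histogram(A,72,(-180,180))[0];print(h.tolist())
# rim: bright flange
for (u,v) in [(290,183)]: print(onz(m,u,v,.185,P))
c=cv2.resize(i[120:230,220:360],None,fx=5,fy=5,interpolation=cv2.INTER_CUBIC);cv2.imwrite("pics/w_crop.png",cv2.convertScaleAbs(c,alpha=1.5))
E
```

```text
tri -y end (array([ 0.55707743, -0.33093871,  0.15143772]), np.float64(0.003627085004497155))
0.11 [ 0.56071085 -0.30807419  0.11      ] 0.07128048459381314 3.2418658828234412 top end [ 0.55880988 -0.34546105  0.11      ] from  [ 0.56272634 -0.34365739  0.11      ]
0.12 [ 0.55984039 -0.30608275  0.12      ] 0.06926475755077785 3.2418658828234403 top end [ 0.55795645 -0.34188148  0.12      ] from  [ 0.56179888 -0.34065971  0.12      ]
0.13 [ 0.55896992 -0.30409132  0.13      ] 0.06724903050774256 3.2418658828234395 top end [ 0.55710301 -0.33830192  0.13      ] from  [ 0.56087142 -0.33766202  0.13      ]
ring (559.83447265625, -309.1078796386719) 59.155338287353516
[0, 0, 0, 15, 35, 35, 35, 31, 32, 35, 33, 33, 29, 30, 31, 32, 34, 32, 30, 32, 33, 33, 26, 1, 0, 0, 0, 11, 32, 35, 33, 38, 33, 34, 36, 38, 36, 33, 35, 35, 41, 34, 33, 36, 40, 38, 33, 4, 0, 0, 0, 8, 25, 22, 18, 16, 15, 18, 17, 18, 16, 12, 17, 24, 26, 25, 30, 27, 36, 38, 29, 2]
[ 0.55671938 -0.2993404   0.185     ]
```

View pics/w_crop.png

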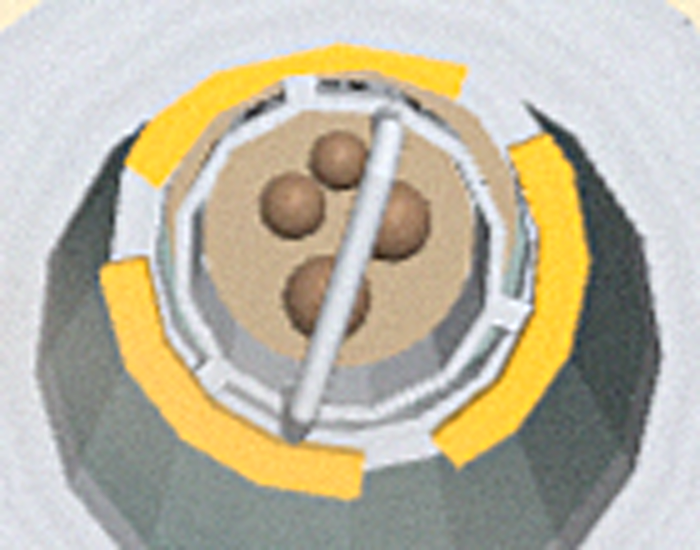

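The lugs show at crop (302,92), (212,375) and (510,315). Next I'll move over the stand and look there.

drive_tool:
  motion:
    - [-0.02,1,0,0,0,0]
    - [-0.02,1,0,0,0,0]
    - [-0.02,1,0,0,0,0]
    - [-0.02,1,0,0,0,0]
    - [-0.02,1,0,0,0,0]

```text
t: 2.23
eef_pos: [0.5535, -0.152, 0.3222]
eef_rot: [0.569, 0.823, 0.001, -0.0]
force: [-0.1, -0.1, 0.1]
width: 0.0853
gripper_force: 0.0
```

drive_tool:
  motion:
    - [-0.02,1,-0.1,0,0,0]
    - [-0.02,1,-0.1,0,0,0]
    - [-0.02,1,-0.1,0,0,0]
    - [-0.02,1,-0.1,0,0,0]
    - [-0.02,1,-0.1,0,0,0]
    - [-0.02,1,-0.1,0,0,0]
    - [-0.02,1,-0.1,0,0,0]
    - [-0.02,1,-0.1,0,0,0]

```text
t: 2.9
eef_pos: [0.5507, -0.0104, 0.3063]
eef_rot: [0.572, 0.82, -0.0, 0.0]
force: [-0.3, -0.4, -0.3]
width: 0.0853
gripper_force: 0.0
```

```bash
python3 - <<'E'
from h import *
m=camera_model("wrist");P=np.load("pot_P.npy")
for u,v in[(302,92),(212,375),(510,315)]:
    q=onz(m,220+u/5,120+v/5,.084,P)-[.5598,-.308,0];print("lug",np.degrees(np.arctan2(q[1],q[0])),np.hypot(*q[:2]))
for z in(.09,):
  for u,v in[(140,215),(400,455),(515,115)]:
    q=onz(m,220+u/5,120+v/5,z,P)-[.5598,-.308,0];print("gap",np.degrees(np.arctan2(q[1],q[0])),np.hypot(*q[:2]))
s=get_state();i=capture("wrist");P=wristP(m,s)
cv2.imwrite("pics/w_st.png",i);np.save("st_P.npy",P);print(s["t"],s["eef_pos"],s["eef_rot"],s["force"])
hsv=cv2.cvtColor(i,cv2.COLOR_BGR2HSV);M=cv2.inRange(hsv,(5,140,60),(15,255,255));M[260:]=0
n,l,st,c=cv2.connectedComponentsWithStats(M);k=1+np.argmax(st[1:,4]);p=np.argwhere(l==k)[:,::-1].astype(np.float32)
r=cv2.minAreaRect(p);print(r);Q=[onz(m,*q,.19,P) for q in cv2.boxPoints(r)];print(np.round(Q,4),onz(m,*r[0],.19,P))
E
```

```text
lug 124.37576162556883 0.04091643127577312
lug -117.35069884782119 0.045320090031639976
lug -0.058282799157842784 0.04423178026898931
gap -172.6806474407816 0.05055898672094447
gap -54.10669004730876 0.052066706924929144
gap 60.82442716730933 0.0532654029811167
2.9 [ 0.5507418  -0.01037635  0.30625695] [ 5.72430128e-01  8.19953376e-01 -3.95601592e-04  2.31391771e-04] [-0.27777269 -0.39322569 -0.27461027]
((283.0, 193.5), (113.0, 20.0), 90.0)
[[ 0.5243  0.0365  0.19  ]
 [ 0.5396  0.0422  0.19  ]
 [ 0.5752 -0.0528  0.19  ]
 [ 0.558  -0.0591  0.19  ]] [ 0.54829493 -0.0055848   0.19      ]
```

View pics/w_st.png

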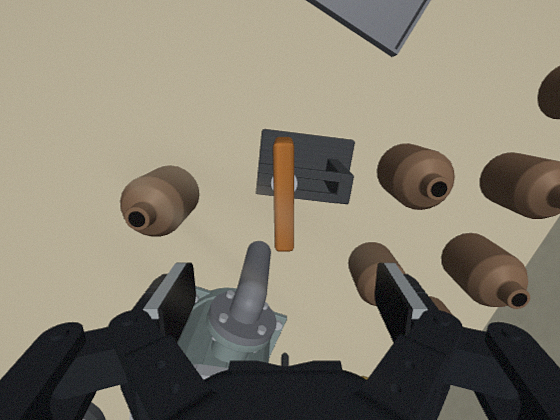

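The handle lies at columns 274–293, parallel to the image's vertical axis, so it is already in line with the tool. I'll go down, grip and lift.

drive_tool:
  motion:
    - [-0.01,0.013,-0.2,0,0,0]
    - [-0.01,0.013,-0.4,0,0,0]
    - [-0.01,0.013,-0.6,0,0,0]
    - [-0.01,0.013,-0.8,0,0,0]
    - [-0.01,0.013,-0.9,0,0,0]
    - [-0.01,0.013,-1,0,0,0]
    - [-0.01,0.013,-1,0,0,0]

```text
t: 3.53
eef_pos: [0.5476, -0.0078, 0.1535]
eef_rot: [0.572, 0.82, -0.002, -0.002]
force: [-1.3, -0.1, 0.2]
width: 0.0857
gripper_force: 0.0
```

drive_tool:
  motion:
    - [0,0,-0.087,0,0,0]
    - [0,0,-0.087,0,0,0]
    - [0,0,-0.087,0,0,0]

```text
t: 3.78
eef_pos: [0.5492, -0.0069, 0.1437]
eef_rot: [0.571, 0.821, -0.0, -0.0]
force: [0.1, -0.2, 0.2]
width: 0.0857
gripper_force: 0.0
```

drive_tool:
  motion:
    - [0,0,0,0,0,0]
    - [0,0,0,0,0,0]
    - [0,0,0,0,0,0]
    - [0,0,0,0,0,0]
    - [0,0,0,0,0,0]
    - [0,0,0,0,0,0]
    - [0,0,0,0,0,0]
    - [0,0,0,0,0,0]
    - [0,0,0,0,0,0]
    - [0,0,0,0,0,0]
  jaw: 0
  newtons: 70

```text
t: 4.62
eef_pos: [0.549, -0.0062, 0.1436]
eef_rot: [0.571, 0.821, -0.0, 0.0]
force: [-1.7, -0.2, 5.5]
width: 0.0171
gripper_force: 68.3
```

```bash
python3 - <<'E'
from h import *
s=get_state();print(s["t"],s["eef_pos"],s["eef_rot"],s["force"],s["torque"],s["width"],s["gripper_force"],s["q"])
cv2.imwrite("pics/s1.png",cv2.resize(capture("scene")[130:290,200:400],None,fx=3,fy=3))
E
```

```text
4.6167 [ 0.54904292 -0.00616618  0.14357966] [ 5.70937577e-01  8.20993463e-01 -9.11687080e-05  9.02395734e-05] [-1.68880407 -0.15439614  5.45877472] [-0.08335734  0.48881577 -0.00329797] 0.01708506332131731 68.31730484962463 [ 0.2267651   0.5127306  -0.44643365  1.87408659  0.29436181  0.81961289
 -0.0169385 ]
```

View pics/s1.png

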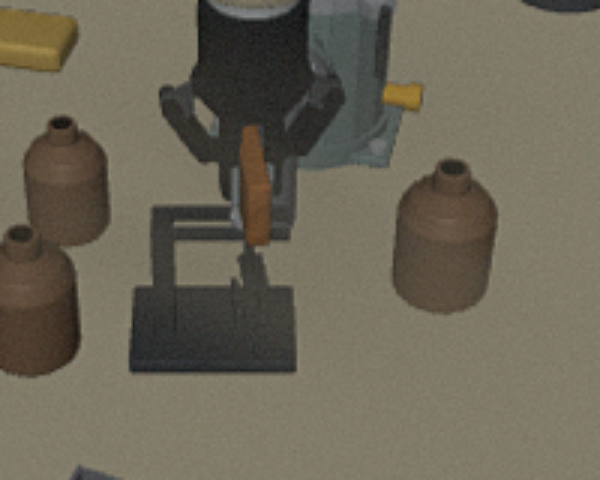

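The hook is gripped at its handle, 17 mm wide, and still hangs in the fork. Next I'll lift it off, draw it out towards −x of the stand and raise it.

drive_tool:
  motion:
    - [0,0,0.035,0,0,0]
    - [0,0,0.07,0,0,0]
    - [0,0,0.07,0,0,0]
    - [-0.1,-0.024,0.07,0,0,0]
    - [-0.2,-0.048,0.07,0,0,0]
    - [-0.3,-0.072,0.07,0,0,0]
    - [-0.4,-0.096,0.07,0,0,0]
    - [-0.45,-0.108,0.07,0,0,0]
    - [-0.45,-0.108,0.07,0,0,0]

```text
t: 5.42
eef_pos: [0.4802, -0.023, 0.1538]
eef_rot: [0.571, 0.821, -0.001, -0.0]
force: [0.0, -0.2, -3.2]
width: 0.0171
gripper_force: 68.7
```

drive_tool:
  motion:
    - [0,0,0.2,0,0,0]
    - [0,0,0.45,0,0,0]
    - [0,0,0.7,0,0,0]
    - [0,0,1,0,0,0]
    - [0,0,1,0,0,0]
    - [0,0,1,0,0,0]

```text
t: 5.92
eef_pos: [0.4839, -0.0219, 0.3064]
eef_rot: [0.571, 0.821, 0.002, 0.003]
force: [1.3, -0.3, -3.4]
width: 0.0172
gripper_force: 69.3
```

```bash
python3 - <<'E'
from h import *
s=get_state();print(s["t"],s["eef_pos"],s["eef_rot"],s["force"],s["torque"],s["width"],s["gripper_force"],s["q"])
a,b=capture("scene"),capture("wrist")
cv2.imwrite("pics/s2.png",cv2.resize(np.hstack([a[60:360,150:450],b[60:360,100:470]]),None,fx=1.15,fy=1.15))
E
```

```text
5.9167 [ 0.4838501  -0.02189511  0.3063905 ] [0.57096124 0.82097102 0.00176155 0.00259581] [ 1.30903552 -0.27838558 -3.37166792] [0.01145667 0.01660371 0.04127201] 0.017206735644722616 69.30810213088989 [ 0.35578247  0.24739625 -0.52073617  1.79315838  0.13623878  1.13011352
  0.14607614]
```

View pics/s2.png

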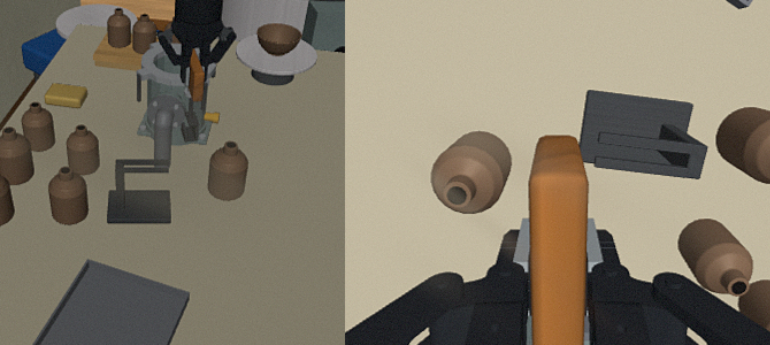

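The hook is held, the fork is empty and the bottles are untouched. Next I'll go over the pot, about 20 mm short of the bar on the −x side.

drive_tool:
  motion:
    - [0,0,0.27,0,0,0]
    - [0.19,-0.95,0.27,0,0,-0.094]
    - [0.19,-0.95,0.27,0,0,-0.094]
    - [0.19,-0.95,0.27,0,0,-0.094]
    - [0.19,-0.95,0.27,0,0,-0.094]
    - [0.19,-0.95,0.27,0,0,-0.094]

```text
t: 6.52
eef_pos: [0.5096, -0.1711, 0.3412]
eef_rot: [0.633, 0.774, -0.002, -0.001]
force: [-0.1, 0.0, -2.7]
width: 0.017
gripper_force: 69.7
```

drive_tool:
  motion:
    - [0.19,-0.95,0,0,0,-0.094]
    - [0.19,-0.95,0,0,0,-0.094]
    - [0.19,-0.95,0,0,0,-0.094]
    - [0.19,-0.95,0,0,0,-0.094]
    - [0.19,-0.95,0,0,0,-0.094]
    - [0.19,-0.95,0,0,0,-0.094]
    - [0.19,-0.95,0,0,0,-0.094]
    - [0.19,-0.95,0,0,0,-0.094]
    - [0.19,-0.95,0,0,0,-0.094]

```text
t: 7.27
eef_pos: [0.5388, -0.3059, 0.3441]
eef_rot: [0.685, 0.729, 0.0, -0.0]
force: [0.4, -1.3, -2.1]
width: 0.0173
gripper_force: 69.9
```

```bash
cat > st.py <<'E'
from h import *
s=get_state();x,y,z,w=s["eef_rot"];print(round(s["t"],2),s["eef_pos"].round(4),"hook yaw",round(2*np.degrees(np.arctan2(y,x))-90,2),s["eef_rot"][2:].round(4),s["force"].round(2),s["torque"].round(2),"w",round(s["width"],4),s["q"].round(2))
E
python3 st.py
python3 - <<'E'
from h import *
cv2.imwrite("pics/w3.png",capture("wrist"))
E
```

```text
7.27 [ 0.5388 -0.3059  0.3441] hook yaw 3.57 [ 0.0001 -0.0003] [ 0.41 -1.25 -2.11] [ 0.04  0.01 -0.03] w 0.0173 [ 0.65  0.43 -0.34  1.4   0.14  1.34  0.37]
```

View pics/w3.png

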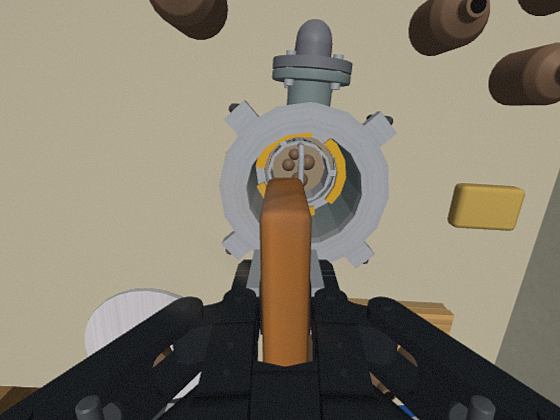

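The bar is at column ~301 and the handle is centred at ~285, so the bar lies 20 mm to the hook's +x and is parallel to it, as planned. Now I'll go down and slide under it.

drive_tool:
  motion:
    - [0,0,-0.15,0,0,0]
    - [0,0,-0.3,0,0,0]
    - [0,0,-0.45,0,0,0]
    - [0,0,-0.6,0,0,0]
    - [0,0,-0.7,0,0,0]
    - [0,0,-0.8,0,0,0]
    - [0,0,-0.86,0,0,0]
    - [0,0,-0.91,0,0,0]
    - [0,0,-0.91,0,0,0]
    - [0,0,-0.91,0,0,0]

```text
t: 8.15
eef_pos: [0.5389, -0.3072, 0.2081]
eef_rot: [0.685, 0.728, 0.0, 0.0]
force: [-0.4, 0.7, -1.9]
width: 0.0171
gripper_force: 69.7
```

```bash
python3 st.py
```

```text
8.15 [ 0.5389 -0.3072  0.2081] hook yaw 3.47 [0.0001 0.0002] [-0.4   0.75 -1.94] [ 0.04 -0.02 -0.  ] w 0.0171 [ 0.65  0.53 -0.33  1.61  0.19  1.03  0.32]
```

drive_tool:
  motion:
    - [0.04,0.002,0,0,0,0]
    - [0.08,0.004,0,0,0,0]
    - [0.11,0.007,0,0,0,0]
    - [0.135,0.008,0,0,0,0]
    - [0.135,0.008,0,0,0,0]
    - [0.135,0.008,0,0,0,0]

```text
t: 8.65
eef_pos: [0.5598, -0.306, 0.208]
eef_rot: [0.685, 0.728, 0.0, 0.001]
force: [0.5, 0.0, -0.6]
width: 0.017
gripper_force: 70.2
```

```bash
python3 st.py
```

```text
8.65 [ 0.5598 -0.306   0.208 ] hook yaw 3.48 [0.0004 0.0005] [ 0.49  0.03 -0.58] [ 0.03 -0.46 -0.01] w 0.017 [ 0.63  0.55 -0.33  1.57  0.19  1.05  0.31]
```

drive_tool:
  motion:
    - [0,0,0.02,0,0,0]
    - [0,0,0.04,0,0,0]
    - [0,0,0.06,0,0,0]
    - [0,0,0.07,0,0,0]
    - [0,0,0.07,0,0,0]
    - [0,0,0.07,0,0,0]

```text
t: 9.15
eef_pos: [0.5588, -0.3062, 0.2184]
eef_rot: [0.686, 0.728, -0.0, 0.0]
force: [-0.2, 0.0, -2.6]
width: 0.0173
gripper_force: 69.7
```

```bash
python3 st.py
```

```text
9.15 [ 0.5588 -0.3062  0.2184] hook yaw 3.44 [-0.      0.0001] [-0.18  0.   -2.62] [-0.02 -0.   -0.03] w 0.0173 [ 0.63  0.54 -0.33  1.55  0.19  1.08  0.31]
```

Free so far; the earlier torque was noise. I'll creep up 2 mm at a time.

drive_tool:
  motion:
    - [0,0,0.007,0,0,0]
    - [0,0,0.013,0,0,0]
    - [0,0,0.013,0,0,0]
    - [0,0,0.013,0,0,0]

```text
t: 9.48
eef_pos: [0.5589, -0.3061, 0.2202]
eef_rot: [0.686, 0.728, -0.0, -0.0]
force: [0.7, -0.3, -2.7]
width: 0.0172
gripper_force: 69.7
```

drive_tool:
  motion:
    - [0,0,0.007,0,0,0]
    - [0,0,0.013,0,0,0]
    - [0,0,0.013,0,0,0]
    - [0,0,0.013,0,0,0]

```text
t: 9.82
eef_pos: [0.5589, -0.3061, 0.2222]
eef_rot: [0.685, 0.728, 0.0, 0.0]
force: [0.3, -0.1, -2.7]
width: 0.0173
gripper_force: 69.7
```

drive_tool:
  motion:
    - [0,0,0.007,0,0,0]
    - [0,0,0.013,0,0,0]
    - [0,0,0.013,0,0,0]
    - [0,0,0.013,0,0,0]

```text
t: 10.15
eef_pos: [0.5589, -0.3062, 0.2242]
eef_rot: [0.686, 0.728, 0.0, 0.0]
force: [0.2, -0.7, -2.2]
width: 0.0174
gripper_force: 69.7
```

drive_tool:
  motion:
    - [0,0,0.005,0,0,0]
    - [0,0,0.01,0,0,0]
    - [0,0,0.01,0,0,0]
    - [0,0,0.01,0,0,0]

```text
t: 10.48
eef_pos: [0.5589, -0.3062, 0.2257]
eef_rot: [0.686, 0.728, 0.0, 0.0]
force: [-0.1, 0.3, -2.4]
width: 0.0171
gripper_force: 69.7
```

drive_tool:
  motion:
    - [0,0,0.005,0,0,0]
    - [0,0,0.01,0,0,0]
    - [0,0,0.01,0,0,0]
    - [0,0,0.01,0,0,0]

```text
t: 10.82
eef_pos: [0.5589, -0.3061, 0.2272]
eef_rot: [0.685, 0.728, 0.0, 0.0]
force: [-1.1, -0.1, -2.2]
width: 0.0174
gripper_force: 69.7
```

drive_tool:
  motion:
    - [0,0,0.005,0,0,0]
    - [0,0,0.01,0,0,0]
    - [0,0,0.01,0,0,0]
    - [0,0,0.01,0,0,0]

```text
t: 11.15
eef_pos: [0.5589, -0.3061, 0.2287]
eef_rot: [0.685, 0.728, 0.0, 0.0]
force: [-0.1, 0.2, -2.4]
width: 0.0173
gripper_force: 69.7
```

drive_tool:
  motion:
    - [0,0,0.005,0,0,0]
    - [0,0,0.01,0,0,0]
    - [0,0,0.01,0,0,0]
    - [0,0,0.01,0,0,0]

```text
t: 11.48
eef_pos: [0.5589, -0.3061, 0.2301]
eef_rot: [0.686, 0.728, -0.0, 0.0]
force: [-0.3, -0.6, -3.5]
width: 0.0172
gripper_force: 69.5
```

drive_tool:
  motion:
    - [0,0,0.005,0,0,0]
    - [0,0,0.01,0,0,0]
    - [0,0,0.01,0,0,0]
    - [0,0,0.01,0,0,0]

```text
t: 11.82
eef_pos: [0.5587, -0.3061, 0.2313]
eef_rot: [0.685, 0.728, -0.0, -0.0]
force: [-0.4, 0.0, -6.3]
width: 0.0175
gripper_force: 69.4
```

```bash
python3 st.py; python3 - <<'E'
from h import *
i=capture("wrist");cv2.imwrite("pics/w4.png",cv2.resize(cv2.convertScaleAbs(i[60:260,180:400],alpha=1.4),None,fx=2.7,fy=2.7))
E
```

```text
11.82 [ 0.5587 -0.3061  0.2313] hook yaw 3.45 [-0.0001 -0.0003] [-0.38  0.05 -6.29] [ 0.03 -0.04 -0.02] w 0.0175 [ 0.63  0.53 -0.33  1.54  0.18  1.11  0.32]
```

View pics/w4.png

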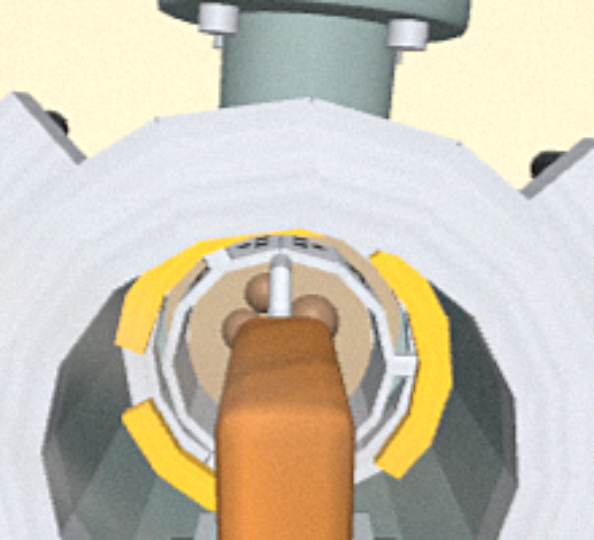

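The bar is over the handle's centreline and takes load at TCP z ≈ 0.230, so the hook has it. I'll keep raising in small steps until the lugs bear.

drive_tool:
  motion:
    - [0,0,0.004,0,0,0]
    - [0,0,0.007,0,0,0]
    - [0,0,0.007,0,0,0]
    - [0,0,0.007,0,0,0]

```text
t: 12.2
eef_pos: [0.5589, -0.3061, 0.2327]
eef_rot: [0.685, 0.728, -0.0, -0.0]
force: [0.0, -0.1, -6.2]
width: 0.0176
gripper_force: 69.4
```

drive_tool:
  motion:
    - [0,0,0.004,0,0,0]
    - [0,0,0.007,0,0,0]
    - [0,0,0.007,0,0,0]
    - [0,0,0.007,0,0,0]

```text
t: 12.53
eef_pos: [0.5589, -0.3061, 0.2337]
eef_rot: [0.685, 0.728, 0.0, 0.0]
force: [0.2, -0.4, -5.9]
width: 0.0171
gripper_force: 69.4
```

drive_tool:
  motion:
    - [0,0,0.003,0,0,0]
    - [0,0,0.005,0,0,0]
    - [0,0,0.005,0,0,0]

```text
t: 12.78
eef_pos: [0.5588, -0.3061, 0.2343]
eef_rot: [0.685, 0.728, -0.0, -0.0]
force: [0.9, 0.3, -7.6]
width: 0.0171
gripper_force: 69.0
```

drive_tool:
  motion:
    - [0,0,0.003,0,0,0]
    - [0,0,0.003,0,0,0]
    - [0,0,0.003,0,0,0]

```text
t: 13.03
eef_pos: [0.5587, -0.3061, 0.2344]
eef_rot: [0.685, 0.728, -0.0, -0.0]
force: [1.5, -1.0, -12.5]
width: 0.0171
gripper_force: 68.6
```

```bash
python3 st.py
```

```text
13.03 [ 0.5587 -0.3061  0.2344] hook yaw 3.45 [-0.0001 -0.0004] [  1.48  -1.03 -12.52] [-0.06 -0.47  0.02] w 0.0171 [ 0.63  0.53 -0.33  1.53  0.18  1.11  0.32]
```

The lugs bear with about 6 N of pull. Now I'll start the anticlockwise turn and watch the force.

drive_tool:
  motion:
    - [0,0,0,0,0,0.03]
    - [0,0,0,0,0,0.06]
    - [0,0,0,0,0,0.09]
    - [0,0,0,0,0,0.11]
    - [0,0,0,0,0,0.11]

```text
t: 13.45
eef_pos: [0.558, -0.306, 0.2344]
eef_rot: [0.62, 0.785, -0.0, -0.001]
force: [-1.9, -0.5, -11.3]
width: 0.0168
gripper_force: 68.8
```

```bash
python3 st.py
```

```text
13.45 [ 0.558  -0.306   0.2344] hook yaw 13.42 [-0.0003 -0.001 ] [ -1.93  -0.53 -11.29] [ 0.11  0.4  -0.09] w 0.0168 [ 0.66  0.53 -0.37  1.53  0.21  1.12  0.47]
```

Smooth, with the pull steady. I'll continue.

drive_tool:
  motion:
    - [0,0,0,0,0,0.03]
    - [0,0,0,0,0,0.06]
    - [0,0,0,0,0,0.09]
    - [0,0,0,0,0,0.12]
    - [0,0,0,0,0,0.15]
    - [0,0,0,0,0,0.165]
    - [0,0,0,0,0,0.165]

```text
t: 14.03
eef_pos: [0.5583, -0.3063, 0.2344]
eef_rot: [0.514, 0.858, -0.0, -0.001]
force: [-0.8, -0.5, -13.1]
width: 0.0174
gripper_force: 68.6
```

drive_tool:
  motion:
    - [0,0,0,0,0,0.03]
    - [0,0,0,0,0,0.06]
    - [0,0,0,0,0,0.09]
    - [0,0,0,0,0,0.12]
    - [0,0,0,0,0,0.15]
    - [0,0,0,0,0,0.165]
    - [0,0,0,0,0,0.165]

```text
t: 14.62
eef_pos: [0.5584, -0.3064, 0.2344]
eef_rot: [0.399, 0.917, -0.0, -0.001]
force: [-0.4, -0.5, -15.9]
width: 0.0174
gripper_force: 68.4
```

```bash
python3 st.py
```

```text
14.62 [ 0.5584 -0.3064  0.2344] hook yaw 42.99 [-0.0001 -0.0005] [ -0.44  -0.49 -15.86] [-0.16  0.33 -0.19] w 0.0174 [ 0.73  0.55 -0.51  1.53  0.28  1.14  0.92]
```

drive_tool:
  motion:
    - [0,0,-0.002,0,0,0.02]
    - [0,0,-0.002,0,0,0.05]
    - [0,0,-0.002,0,0,0.08]
    - [0,0,-0.002,0,0,0.11]
    - [0,0,-0.002,0,0,0.11]

```text
t: 15.03
eef_pos: [0.5587, -0.3064, 0.2344]
eef_rot: [0.318, 0.948, -0.0, -0.0]
force: [-1.5, -0.9, -14.6]
width: 0.0171
gripper_force: 68.6
```

drive_tool:
  motion:
    - [0,0,0,0,0,0.02]
    - [0,0,0,0,0,0.04]
    - [0,0,0,0,0,0.055]
    - [0,0,0,0,0,0.055]

```text
t: 15.37
eef_pos: [0.5587, -0.3063, 0.2344]
eef_rot: [0.277, 0.961, -0.0, -0.0]
force: [0.6, -1.6, -15.7]
width: 0.0172
gripper_force: 68.6
```

```bash
python3 st.py
```

```text
15.37 [ 0.5587 -0.3063  0.2344] hook yaw 57.84 [-0.0001 -0.0002] [  0.6   -1.65 -15.72] [-0.39  0.24 -0.2 ] w 0.0172 [ 0.77  0.56 -0.58  1.53  0.32  1.15  1.14]
```

drive_tool:
  motion:
    - [0,0,-0.002,0,0,0.02]
    - [0,0,-0.002,0,0,0.033]
    - [0,0,-0.002,0,0,0.033]

```text
t: 15.62
eef_pos: [0.5589, -0.3063, 0.2344]
eef_rot: [0.252, 0.968, -0.0, 0.0]
force: [-0.2, -1.3, -13.3]
width: 0.0172
gripper_force: 68.9
```

drive_tool:
  motion:
    - [0,0,0,0,0,0.02]
    - [0,0,0,0,0,0.033]
    - [0,0,0,0,0,0.033]

```text
t: 15.87
eef_pos: [0.5591, -0.3063, 0.2344]
eef_rot: [0.226, 0.974, -0.0, 0.0]
force: [0.5, -1.0, -13.4]
width: 0.0175
gripper_force: 68.9
```

```bash
python3 st.py
```

```text
15.87 [ 0.5591 -0.3063  0.2344] hook yaw 63.84 [-0.      0.0003] [  0.51  -0.96 -13.43] [-0.44 -0.05 -0.14] w 0.0175 [ 0.79  0.57 -0.6   1.53  0.34  1.16  1.24]
```

Free play in the throat means the basket lags the hook by a few degrees. I'll continue in small steps.

drive_tool:
  motion:
    - [0,0,0,0,0,0.02]
    - [0,0,0,0,0,0.033]
    - [0,0,0,0,0,0.033]

```text
t: 16.12
eef_pos: [0.5596, -0.306, 0.235]
eef_rot: [0.201, 0.98, 0.0, 0.001]
force: [-0.2, -0.5, -8.5]
width: 0.0175
gripper_force: 69.6
```

drive_tool:
  motion:
    - [0,0,0,0,0,0.02]
    - [0,0,0,0,0,0.033]
    - [0,0,0,0,0,0.033]

```text
t: 16.37
eef_pos: [0.5595, -0.3059, 0.2351]
eef_rot: [0.175, 0.985, 0.0, 0.001]
force: [0.1, 0.4, -6.6]
width: 0.0172
gripper_force: 69.8
```

```bash
python3 st.py
```

```text
16.37 [ 0.5595 -0.3059  0.2351] hook yaw 69.82 [0.     0.0007] [ 0.13  0.39 -6.57] [ 0.01 -0.08  0.04] w 0.0172 [ 0.8   0.57 -0.63  1.52  0.35  1.16  1.33]
```

It came free: the force fell to the bare weight and the tool rose. I'll turn 3° more into the gap and lift slowly.

drive_tool:
  motion:
    - [0,0,0.005,0,0,0.033]
    - [0,0,0.01,0,0,0.033]
    - [0,0,0.015,0,0,0.033]
    - [0,0,0.02,0,0,0.033]
    - [0,0,0.02,0,0,0.033]

```text
t: 16.78
eef_pos: [0.559, -0.306, 0.2376]
eef_rot: [0.151, 0.989, 0.0, 0.0]
force: [0.8, -0.0, -7.0]
width: 0.0171
gripper_force: 69.7
```

```bash
python3 st.py
```

```text
16.78 [ 0.559  -0.306   0.2376] hook yaw 72.68 [0.     0.0002] [ 0.82 -0.02 -6.96] [ 0.1  -0.04  0.04] w 0.0171 [ 0.81  0.57 -0.64  1.52  0.36  1.17  1.37]
```

drive_tool:
  motion:
    - [0,0,0.008,0,0,0]
    - [0,0,0.016,0,0,0]
    - [0,0,0.024,0,0,0]
    - [0,0,0.024,0,0,0]

```text
t: 17.12
eef_pos: [0.5589, -0.3062, 0.2412]
eef_rot: [0.15, 0.989, -0.0, 0.0]
force: [-0.2, 0.2, -5.8]
width: 0.0171
gripper_force: 69.7
```

drive_tool:
  motion:
    - [0,0,0.01,0,0,0]
    - [0,0,0.02,0,0,0]
    - [0,0,0.03,0,0,0]
    - [0,0,0.04,0,0,0]
    - [0,0,0.04,0,0,0]

```text
t: 17.53
eef_pos: [0.559, -0.3062, 0.2473]
eef_rot: [0.15, 0.989, -0.0, 0.0]
force: [-0.3, 0.0, -6.1]
width: 0.0171
gripper_force: 69.7
```

```bash
python3 st.py
```

```text
17.53 [ 0.559  -0.3062  0.2473] hook yaw 72.75 [-0.0001  0.0002] [-0.27  0.02 -6.08] [0.02 0.14 0.05] w 0.0171 [ 0.81  0.56 -0.65  1.51  0.35  1.19  1.38]
```

The basket is free of the ring. I'll lift it out of the pot.

drive_tool:
  motion:
    - [0,0,0.04,0,0,0]
    - [0,0,0.12,0,0,0]
    - [0,0,0.2,0,0,0]
    - [0,0,0.3,0,0,0]
    - [0,0,0.4,0,0,0]
    - [0,0,0.5,0,0,0]
    - [0,0,0.6,0,0,0]
    - [0,0,0.7,0,0,0]
    - [0,0,0.8,0,0,0]
    - [0,0,0.9,0,0,0]
    - [0,0,0.96,0,0,0]
    - [0,0,1,0,0,0]

```text
t: 18.53
eef_pos: [0.5592, -0.306, 0.3984]
eef_rot: [0.15, 0.989, -0.0, 0.001]
force: [1.0, -0.9, -6.0]
width: 0.017
gripper_force: 69.8
```

drive_tool:
  motion:
    - [0,0,0.06,0,0,0]
    - [0,0,0.12,0,0,0]
    - [0,0,0.15,0,0,0]
    - [0,0,0.15,0,0,0]

```text
t: 18.87
eef_pos: [0.5592, -0.3061, 0.4205]
eef_rot: [0.15, 0.989, -0.0, 0.001]
force: [-0.2, -1.0, -6.1]
width: 0.0169
gripper_force: 69.8
```

```bash
python3 st.py;python3 - <<'E'
from h import *
cv2.imwrite("pics/s5.png",cv2.resize(capture("scene")[0:200,180:450],None,fx=2.5,fy=2.5))
E
```

```text
18.87 [ 0.5592 -0.3061  0.4205] hook yaw 72.75 [-0.0001  0.0007] [-0.15 -0.97 -6.12] [-0.06 -0.09  0.03] w 0.0169 [ 0.79  0.48 -0.67  1.17  0.29  1.58  1.46]
```

View pics/s5.png

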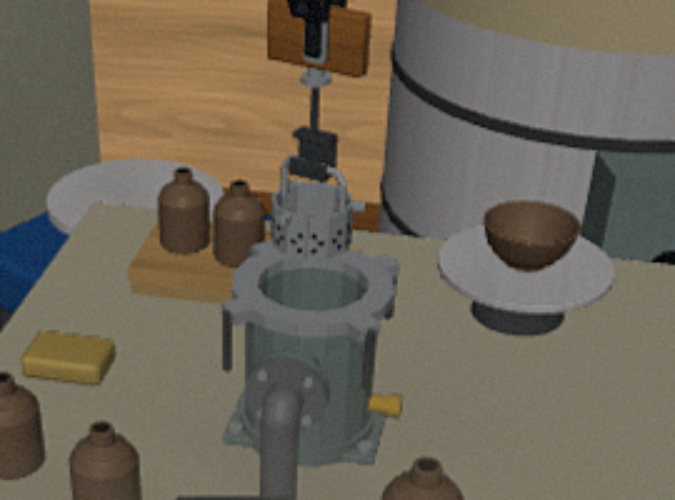

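The basket hangs level on the hook, clear above the rim. I'll carry it over to the tray, turning back to yaw 20° on the way.

drive_tool:
  motion:
    - [0,0.02,0,0,0,-0.003]
    - [0,0.06,0,0,0,-0.01]
    - [0,0.12,0,0,0,-0.02]
    - [0,0.2,0,0,0,-0.032]
    - [0,0.29,0,0,0,-0.046]
    - [0,0.39,0,0,0,-0.06]
    - [0,0.49,0,0,0,-0.075]
    - [-0.01,0.59,0,0,0,-0.09]
    - [-0.01,0.69,0,0,0,-0.105]
    - [-0.01,0.79,0,0,0,-0.12]
    - [-0.01,0.89,0,0,0,-0.135]
    - [-0.01,0.99,0,0,0,-0.15]

```text
t: 19.92
eef_pos: [0.557, -0.1562, 0.419]
eef_rot: [0.266, 0.964, 0.0, -0.0]
force: [1.0, 0.5, -5.9]
width: 0.0172
gripper_force: 69.8
```

drive_tool:
  motion:
    - [0,0.1,0,0,0,-0.015]
    - [0,0.2,0,0,0,-0.03]
    - [0,0.3,0,0,0,-0.045]
    - [0,0.4,0,0,0,-0.06]
    - [0,0.5,0,0,0,-0.075]
    - [0,0.6,0,0,0,-0.09]
    - [-0.01,0.7,0,0,0,-0.105]
    - [-0.01,0.8,0,0,0,-0.12]
    - [-0.01,0.9,0,0,0,-0.135]
    - [-0.01,1,0,0,0,-0.15]

```text
t: 20.75
eef_pos: [0.5553, -0.0062, 0.4191]
eef_rot: [0.377, 0.926, -0.0, -0.0]
force: [0.5, -0.8, -5.9]
width: 0.0174
gripper_force: 69.8
```

drive_tool:
  motion:
    - [0,0.1,0,0,0,-0.015]
    - [0,0.2,0,0,0,-0.03]
    - [0,0.3,0,0,0,-0.045]
    - [0,0.4,0,0,0,-0.06]
    - [0,0.5,0,0,0,-0.075]
    - [0,0.6,0,0,0,-0.09]
    - [-0.01,0.7,0,0,0,-0.105]
    - [-0.01,0.8,0,0,0,-0.12]
    - [-0.01,0.9,0,0,0,-0.135]
    - [-0.01,1,0,0,0,-0.15]

```text
t: 21.58
eef_pos: [0.5537, 0.1436, 0.4191]
eef_rot: [0.483, 0.875, -0.0, -0.0]
force: [-0.7, -1.1, -5.8]
width: 0.0172
gripper_force: 69.8
```

drive_tool:
  motion:
    - [0,0.1,0,0,0,-0.015]
    - [0,0.2,0,0,0,-0.03]
    - [0,0.3,0,0,0,-0.045]
    - [0,0.4,0,0,0,-0.06]
    - [0,0.5,0,0,0,-0.075]
    - [0,0.59,0,0,0,-0.09]
    - [-0.01,0.68,0,0,0,-0.105]
    - [-0.01,0.76,0,0,0,-0.12]
    - [-0.01,0.83,0,0,0,-0.128]
    - [-0.01,0.88,0,0,0,-0.133]
    - [-0.01,0.92,0,0,0,-0.136]
    - [-0.01,0.935,0,0,0,-0.136]

```text
t: 22.58
eef_pos: [0.5523, 0.2837, 0.4191]
eef_rot: [0.573, 0.819, -0.0, -0.0]
force: [-0.5, -0.0, -5.8]
width: 0.0171
gripper_force: 69.7
```

```bash
python3 st.py
```

```text
22.58 [0.5523 0.2837 0.4191] hook yaw 20.07 [-0.0001 -0.0003] [-0.46 -0.03 -5.78] [ 0.03  0.03 -0.03] w 0.0171 [-0.2   0.44 -0.6   1.23  0.24  1.55 -0.41]
```

drive_tool:
  motion:
    - [0,0,-0.03,0,0,0]
    - [0,0,-0.1,0,0,0]
    - [0,0,-0.2,0,0,0]
    - [0,0,-0.3,0,0,0]
    - [0,0,-0.4,0,0,0]
    - [0,0,-0.5,0,0,0]
    - [0,0,-0.6,0,0,0]
    - [0,0,-0.7,0,0,0]
    - [0,0,-0.8,0,0,0]
    - [0,0,-0.87,0,0,0]
    - [0,0,-0.94,0,0,0]
    - [0,0,-1,0,0,0]

```text
t: 23.58
eef_pos: [0.553, 0.2821, 0.2686]
eef_rot: [0.574, 0.819, -0.0, 0.0]
force: [0.1, 0.0, -5.5]
width: 0.0173
gripper_force: 69.6
```

drive_tool:
  motion:
    - [0,0,-0.07,0,0,0]
    - [0,0,-0.14,0,0,0]
    - [0,0,-0.21,0,0,0]
    - [0,0,-0.28,0,0,0]
    - [0,0,-0.34,0,0,0]
    - [0,0,-0.39,0,0,0]
    - [0,0,-0.43,0,0,0]
    - [0,0,-0.45,0,0,0]
    - [0,0,-0.45,0,0,0]
    - [0,0,-0.45,0,0,0]

```text
t: 24.42
eef_pos: [0.553, 0.2827, 0.2021]
eef_rot: [0.573, 0.819, 0.0, 0.0]
force: [0.2, -0.2, -6.7]
width: 0.0169
gripper_force: 69.6
```

drive_tool:
  motion:
    - [0,0,-0.008,0,0,0]
    - [0,0,-0.016,0,0,0]
    - [0,0,-0.024,0,0,0]
    - [0,0,-0.03,0,0,0]
    - [0,0,-0.036,0,0,0]
    - [0,0,-0.042,0,0,0]
    - [0,0,-0.047,0,0,0]
    - [0,0,-0.047,0,0,0]

```text
t: 25.08
eef_pos: [0.5528, 0.2826, 0.1946]
eef_rot: [0.574, 0.819, -0.0, -0.0]
force: [0.8, -0.3, -5.7]
width: 0.0174
gripper_force: 69.7
```

```bash
python3 st.py
```

```text
25.08 [0.5528 0.2826 0.1946] hook yaw 20.01 [-0.0001 -0.0001] [ 0.79 -0.29 -5.71] [ 0.   -0.06 -0.07] w 0.0174 [-0.2   0.57 -0.57  1.62  0.34  1.05 -0.52]
```

Now creep down to contact, about 1 mm per row or slower.

drive_tool:
  motion:
    - [0,0,-0.003,0,0,0]
    - [0,0,-0.006,0,0,0]
    - [0,0,-0.009,0,0,0]
    - [0,0,-0.012,0,0,0]
    - [0,0,-0.015,0,0,0]
    - [0,0,-0.018,0,0,0]
    - [0,0,-0.018,0,0,0]

```text
t: 25.67
eef_pos: [0.5529, 0.2826, 0.192]
eef_rot: [0.574, 0.819, -0.0, -0.0]
force: [0.1, 0.5, -5.6]
width: 0.0174
gripper_force: 69.7
```

drive_tool:
  motion:
    - [0,0,-0.003,0,0,0]
    - [0,0,-0.006,0,0,0]
    - [0,0,-0.009,0,0,0]
    - [0,0,-0.012,0,0,0]
    - [0,0,-0.015,0,0,0]
    - [0,0,-0.018,0,0,0]
    - [0,0,-0.018,0,0,0]

```text
t: 26.25
eef_pos: [0.5529, 0.2827, 0.1895]
eef_rot: [0.573, 0.819, 0.0, 0.0]
force: [-0.1, -0.0, -1.6]
width: 0.0174
gripper_force: 70.2
```

drive_tool:
  motion:
    - [0,0,-0.003,0,0,0]
    - [0,0,-0.006,0,0,0]
    - [0,0,-0.009,0,0,0]
    - [0,0,-0.012,0,0,0]
    - [0,0,-0.015,0,0,0]
    - [0,0,-0.018,0,0,0]
    - [0,0,-0.018,0,0,0]

```text
t: 26.83
eef_pos: [0.5529, 0.2826, 0.1866]
eef_rot: [0.573, 0.819, -0.0, -0.0]
force: [-1.1, -0.0, -2.0]
width: 0.0169
gripper_force: 70.2
```

```bash
python3 st.py
```

```text
26.83 [0.5529 0.2826 0.1866] hook yaw 20.01 [-0.0001 -0.    ] [-1.07 -0.03 -2.01] [ 0.01 -0.01 -0.  ] w 0.0169 [-0.2   0.58 -0.57  1.63  0.35  1.03 -0.52]
```

The basket is down, with only the hook's own weight left on the wrist. I'll lower the hook a bit more, back it out towards −x and rise.

drive_tool:
  motion:
    - [0,0,-0.02,0,0,0]
    - [0,0,-0.045,0,0,0]
    - [0,0,-0.07,0,0,0]
    - [0,0,-0.088,0,0,0]
    - [0,0,-0.088,0,0,0]

```text
t: 27.25
eef_pos: [0.5526, 0.2823, 0.1726]
eef_rot: [0.574, 0.819, -0.001, -0.0]
force: [-0.2, -0.5, -2.7]
width: 0.0172
gripper_force: 70.3
```

drive_tool:
  motion:
    - [-0.03,-0.011,0,0,0,0]
    - [-0.06,-0.022,0,0,0,0]
    - [-0.09,-0.033,0,0,0,0]
    - [-0.12,-0.044,0,0,0,0]
    - [-0.15,-0.055,0,0,0,0]
    - [-0.17,-0.062,0,0,0,0]
    - [-0.17,-0.062,0,0,0,0]

```text
t: 27.83
eef_pos: [0.5267, 0.2731, 0.1738]
eef_rot: [0.573, 0.819, -0.0, 0.0]
force: [0.2, 0.4, -2.6]
width: 0.0173
gripper_force: 70.1
```

```bash
python3 st.py
```

```text
27.83 [0.5267 0.2731 0.1738] hook yaw 20.03 [-0.0001  0.0001] [ 0.16  0.41 -2.62] [-0.03 -0.    0.01] w 0.0173 [-0.19  0.55 -0.57  1.72  0.35  0.97 -0.55]
```

Clear of the bar, with no contact. I'll raise and travel back to the stand entry, retracing the way out.

drive_tool:
  motion:
    - [0,0,0.03,0,0,0]
    - [0,0,0.08,0,0,0]
    - [0,0,0.15,0,0,0]
    - [0,0,0.25,0,0,0]
    - [0,0,0.4,0,0,0]
    - [0,0,0.55,0,0,0]
    - [0,0,0.67,0,0,0]
    - [0,0,0.67,0,0,0]

```text
t: 28.5
eef_pos: [0.5288, 0.2749, 0.279]
eef_rot: [0.574, 0.819, 0.003, 0.001]
force: [0.6, 1.3, -1.9]
width: 0.0174
gripper_force: 70.4
```

drive_tool:
  motion:
    - [-0.04,-0.25,0,0,0,0]
    - [-0.08,-0.5,0,0,0,0]
    - [-0.12,-0.75,0,0,0,0]
    - [-0.15,-0.985,0,0,0,0]
    - [-0.15,-0.985,0,0,0,0]

```text
t: 28.92
eef_pos: [0.5044, 0.117, 0.2735]
eef_rot: [0.577, 0.817, -0.003, 0.001]
force: [0.6, -0.6, -3.2]
width: 0.0167
gripper_force: 70.2
```

drive_tool:
  motion:
    - [-0.04,-0.25,0,0,0,0]
    - [-0.08,-0.5,0,0,0,0]
    - [-0.12,-0.75,0,0,0,0]
    - [-0.15,-0.985,0,0,0,0]
    - [-0.15,-0.985,0,0,0,0]
    - [-0.15,-0.985,0,0,0,0]
    - [-0.15,-0.985,0,0,0,0]

```text
t: 29.5
eef_pos: [0.4825, -0.0217, 0.2741]
eef_rot: [0.574, 0.819, 0.0, -0.0]
force: [-0.4, 0.7, -3.5]
width: 0.017
gripper_force: 70.3
```

```bash
python3 st.py; python3 - <<'E'
from h import *
# basket check in top view; stand compare with first picture; fork tines from wrist
i=capture("top");cv2.imwrite("pics/top2.png",i);j=cv2.imread("pics/top0.png")
m=camera_model("top")
d=(cv2.absdiff(i,j).max(2)>45).astype(np.uint8);d=cv2.morphologyEx(d,cv2.MORPH_OPEN,np.ones((3,3)))
n,l,st,c=cv2.connectedComponentsWithStats(d)
for k in range(1,n):
    if st[k,4]>15: print(st[k],c[k].round(1),onz(m,*c[k],.05).round(3))
E
```

```text
29.5 [ 0.4825 -0.0217  0.2741] hook yaw 19.99 [ 0.0003 -0.    ] [-0.42  0.66 -3.48] [0.11 0.04 0.08] w 0.017 [ 0.39  0.28 -0.57  1.85  0.17  1.06  0.1 ]
[  247   179   172   241 23338] [328.3 309.6] [ 0.326 -0.103  0.05 ]
[412 201   6   6  28] [414.8 203.4] [ 0.574 -0.303  0.05 ]
[422 210   7   4  24] [425.1 211.6] [ 0.555 -0.327  0.05 ]
[416 214   4   6  20] [417.6 216.6] [ 0.543 -0.309  0.05 ]
```

```bash
python3 - <<'E'
from h import *
i=cv2.imread("pics/top2.png");j=cv2.imread("pics/top0.png");m=camera_model("top")
d=(cv2.absdiff(cv2.GaussianBlur(i,(3,3),0),cv2.GaussianBlur(j,(3,3),0)).max(2)>18).astype(np.uint8);d[:,240:]=0
p=np.argwhere(d[150:270,110:230])[:,::-1]+[110,150]
print(len(p),p.min(0),p.max(0),proj(m,[.553,.283,.05]))
b,sc=cv2.minEnclosingCircle(p.astype(np.float32));print(b,sc,onz(m,*b,.045))
p=np.argwhere((i[150:270,110:230].min(2)>95)&(d[150:270,110:230]>0))[:,::-1]+[110,150];print(len(p),p.mean(0),onz(m,*p.mean(0),.06),cv2.fitLine(p.astype(np.float32),2,0,.01,.01).ravel())
E
```

```text
8560 [110 150] [229 269] (np.float64(164.9858031728067), np.float64(208.8970912832261))
(169.5, 209.5) 84.14580535888672 [0.55208641 0.27359649 0.045     ]
8088 [169.89020772 208.37153808] [0.55364118 0.26873152 0.06      ] [  0.2967955   0.9549411 169.89021   208.37154  ]
```

```bash
python3 - <<'E'
from h import *
for f in("top0","top2"):
    g=cv2.imread(f"pics/{f}.png",0)[150:270,110:230];print(f);print(cv2.resize(g,(24,24),interpolation=cv2.INTER_AREA)//10)
E
```

```text
top0
[[13 13 13 13 13 13 13 13 13 13 13 13 13 13 13 13 13 13 13 13 13 13 13 13]
 [13 13 13 13 13 13 13 13 13 13 13 13 13 13 13 13 13 13 13 13 13 13 13 13]
 [13 13 13 13 13 12 13 13 13 13 13 13 13 13 13 13 13 13 13 13 13 13 13 13]
 [13 13 13 13 13  6  7  8  9 10 11 12 13 13 13 13 13 13 13 13 13 13 13 13]
 [13 13 13 13 13  5  8  8  8  8  7  7  7  8  9 10 12 13 13 13 13 13 13 13]
 [13 13 13 13 11  5  8  8  8  8  8  8  8  8  8  8  7  7  7  8 10 12 13 13]
 [13 13 13 13  9  6  8  8  8  8  8  8  8  8  8  8  8  8  8  8  8 10 13 13]
 [13 13 13 13  7  8  8  8  8  8  8  8  8  8  8  8  8  8  8  8  7 12 13 13]
 [13 13 13 13  5  8  8  8  8  8  8  8  8  8  8  8  8  8  8  8  7 13 13 13]
 [13 13 13 12  5  8  8  8  8  8  8  8  8  8  8  8  8  8  8  8  7 13 13 13]
 [13 13 13 11  6  8  8  8  8  8  8  8  8  8  8  8  8  8  8  8  8 13 13 13]
 [13 13 13  8  7  8  8  8  8  8  8  8  8  8  8  8  8  8  8  8  9 13 13 13]
 [13 13 13  6  8  8  8  8  8  8  8  8  8  8  8  8  8  8  8  7 11 13 13 13]
 [13 13 13  5  8  8  8  8  8  8  8  8  8  8  8  8  8  8  8  7 13 13 13 13]
 [13 13 12  5  8  8  8  8  8  8  8  8  8  8  
[... 1811 characters left out ...]
10 10 10  9 15 15 15 15]
 [15 15 12  7 10 10 10 10 10 10 10 10  8  9 10 10 10 10 10 10 15 15 15 15]
 [15 16  9  8 10 10 10 10 10 10 10 10 10 10 10 10 10 10 10 11 15 15 15 15]
 [15 15  7 10 10 10 10 10 10 10 10 10 10 10 10 10 10 10  9 13 15 15 15 15]
 [15 15  8  9  9 10 10 10 10 10 10 10 10 10 10 10 10 10  8 15 15 15 15 15]
 [15 15 15 15 13 12 11 10  9  9  9 10 10 10 10 10 10 10  9 15 15 15 15 15]
 [15 15 15 15 15 15 15 15 15 14 13 11 10  9  9  9 10 10 10 15 15 15 15 15]
 [15 15 15 15 15 15 15 15 15 15 15 15 15 15 14 13 12 11 12 15 15 15 15 15]
 [15 15 15 15 15 15 15 15 15 15 15 15 15 15 15 15 15 15 15 15 15 15 15 15]
 [15 15 15 15 15 15 15 15 15 15 15 15 15 15 15 15 15 15 15 15 15 15 15 15]]
```

The basket shows as a round outline in the middle of the tray, around column 170, row 208, with the bar across it. So it's upright and inside. Now I'll hang the hook.

drive_tool:
  motion:
    - [0,0,-0.15,0,0,0]
    - [0,0,-0.35,0,0,0]
    - [0,0,-0.55,0,0,0]
    - [0,0,-0.7,0,0,0]
    - [0,0,-0.79,0,0,0]
    - [0,0,-0.79,0,0,0]
    - [0,0,-0.79,0,0,0]
    - [0,0,-0.79,0,0,0]

```text
t: 30.22
eef_pos: [0.4832, -0.0211, 0.1565]
eef_rot: [0.573, 0.82, 0.001, 0.0]
force: [-0.1, -0.4, -2.2]
width: 0.0175
gripper_force: 70.0
```

```bash
python3 st.py
```

```text
30.22 [ 0.4832 -0.0211  0.1565] hook yaw 20.09 [0.0006 0.0005] [-0.13 -0.43 -2.17] [ 0.05 -0.01  0.01] w 0.0175 [ 0.33  0.42 -0.53  2.02  0.3   0.78 -0.02]
```

drive_tool:
  motion:
    - [0,-0.006,0,0,0,0]
    - [0.08,0.013,0,0,0,0]
    - [0.16,0.032,0,0,0,0]
    - [0.24,0.051,0,0,0,0]
    - [0.32,0.071,0,0,0,0]
    - [0.39,0.088,0,0,0,0]
    - [0.437,0.099,0,0,0,0]
    - [0.437,0.099,0,0,0,0]
    - [0.437,0.099,0,0,0,0]

```text
t: 30.97
eef_pos: [0.5479, -0.0073, 0.1559]
eef_rot: [0.573, 0.819, 0.0, 0.0]
force: [-0.3, -0.2, -1.9]
width: 0.0172
gripper_force: 70.2
```

```bash
python3 st.py
```

```text
30.97 [ 0.5479 -0.0073  0.1559] hook yaw 20.01 [0.0001 0.0001] [-0.34 -0.16 -1.91] [0.02 0.01 0.06] w 0.0172 [ 0.27  0.5  -0.51  1.86  0.32  0.86 -0.04]
```

drive_tool:
  motion:
    - [0.007,0.006,-0.015,0,0,0]
    - [0.007,0.006,-0.035,0,0,0]
    - [0.007,0.006,-0.055,0,0,0]
    - [0.007,0.006,-0.065,0,0,0]
    - [0.007,0.006,-0.073,0,0,0]
    - [0.007,0.006,-0.08,0,0,0]
    - [0.007,0.006,-0.08,0,0,0]
    - [0.007,0.006,-0.08,0,0,0]

```text
t: 31.63
eef_pos: [0.5488, -0.0065, 0.1436]
eef_rot: [0.574, 0.819, -0.0, -0.0]
force: [-2.4, -1.2, -0.0]
width: 0.0172
gripper_force: 70.7
```

```bash
python3 st.py
```

```text
31.63 [ 0.5488 -0.0065  0.1436] hook yaw 20.0 [-0.0002 -0.0001] [-2.42 -1.25 -0.02] [-0.09  0.37 -0.01] w 0.0172 [ 0.26  0.52 -0.5   1.87  0.33  0.83 -0.06]
```

The hook rests on its collar, at the same height as at the start, with no weight left on the wrist. Now release.

drive_tool:
  motion:
    - [0,0,0,0,0,0]
    - [0,0,0,0,0,0]
    - [0,0,0,0,0,0]
    - [0,0,0,0,0,0]
    - [0,0,0,0,0,0]
    - [0,0,0,0,0,0]
    - [0,0,0,0,0,0]
    - [0,0,0,0,0,0]
    - [0,0,0,0,0,0]
    - [0,0,0,0,0,0]
  jaw: 1

```text
t: 32.47
eef_pos: [0.549, -0.0064, 0.1435]
eef_rot: [0.573, 0.819, 0.0, -0.0]
force: [0.4, 0.3, 0.5]
width: 0.0852
gripper_force: 0.0
```

drive_tool:
  motion:
    - [0,0,0.05,0,0,0]
    - [0,0,0.2,0,0,0]
    - [0,0,0.4,0,0,0]
    - [0,0,0.6,0,0,0]
    - [0,0,0.8,0,0,0]
    - [0,0,1,0,0,0]
    - [0,0,1,0,0,0]
    - [0,0,1,0,0,0]

```text
t: 33.13
eef_pos: [0.5497, -0.0062, 0.2957]
eef_rot: [0.574, 0.819, 0.001, 0.002]
force: [-0.3, -0.2, -1.1]
width: 0.0855
gripper_force: 0.0
```

drive_tool:
  motion:
    - [0,0,0.1,0,0,0]
    - [-0.3,0,0.1,0,0,0]
    - [-0.6,0,0.1,0,0,0]
    - [-0.6,0,0.1,0,0,0]
    - [-0.6,0,0.1,0,0,0]
    - [-0.6,0,0.1,0,0,0]

```text
t: 33.63
eef_pos: [0.4588, -0.0067, 0.3084]
eef_rot: [0.574, 0.819, -0.0, 0.0]
force: [0.9, -0.4, 0.6]
width: 0.0853
gripper_force: 0.0
```

```bash
python3 st.py; python3 - <<'E'
from h import *
m=camera_model("wrist");s=get_state();i=capture("wrist");P=wristP(m,s)
print([np.round(proj(m,p,P)) for p in([.5404+.0,.04-.002,.19],[.566,-.055,.19])])
for n,i,mm,PP in(("wrist",i,m,P),("top",capture("top"),camera_model("top"),None)):
    hsv=cv2.cvtColor(i,cv2.COLOR_BGR2HSV);M=cv2.inRange(hsv,(5,140,60),(15,255,255))
    k,l,st,c=cv2.connectedComponentsWithStats(M)
    for q in range(1,k):
        if st[q,4]>150:
            p=np.argwhere(l==q)[:,::-1].astype(np.float32);r=cv2.minAreaRect(p);print(n,st[q,4],np.round(r[0]),np.round(r[1]),[onz(mm,*b,.19,PP)[:2].round(3).tolist() for b in cv2.boxPoints(r)])
E
```

```text
33.63 [ 0.4588 -0.0067  0.3084] hook yaw 19.99 [-0.0002  0.0002] [ 0.87 -0.37  0.62] [ 0.02 -0.07 -0.03] w 0.0853 [ 0.38  0.21 -0.58  1.84  0.13  1.13  0.11]
[array([391., 183.]), array([372., 281.])]
wrist 2246 [372. 228.] [ 33. 111.] [[0.547, -0.062], [0.512, 0.039], [0.539, 0.046], [0.578, -0.054]]
top 294 [12. 83.] [18. 37.] [[0.771, 0.604], [0.847, 0.587], [0.836, 0.55], [0.76, 0.568]]
top 261 [291. 207.] [ 9. 46.] [[0.544, 0.035], [0.574, -0.052], [0.558, -0.058], [0.527, 0.029]]
```

The handle is back where it was at the start, and the robot is clear of everything. I'll hand in.

```bash
python3 -c "
from bench import sign_off
print(sign_off())"
```

```text
the job is handed in; nothing more can be done
None
```

Done and handed in at about 34 s: the basket came free with a light anticlockwise turn and now stands upright in the drip tray, the hook hangs back in its fork, and the arm kept clear of the bottles; I did view 11 pictures, one over the limit of 10.

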